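# Transfer reagent bottles to the instrument tray in reverse order

### The job

The analyser draws its reagents from the far end, so move the four white bottles from the grey bench rack into the aluminium instrument tray in reverse order: the bottle nearest the rack's wire handle goes into the tray pocket farthest from the tray's handle, the second from the handle into the pocket second from the far end, and so on. Keep every bottle upright all the way and leave each one standing on the floor of its pocket, let go of.

Things in the scene. Friction and masses are not known exactly. Their poses are not given: they have to be found in the camera images.
- tall_mid (a point): The tall round bottle, milky-white plastic, dark blue cap: body 40 mm diameter up to 70 mm, then a shoulder to a 26 mm cap, 96 mm high in all, about 0.11 kg. The point is on its axis half-way up, 48 mm above its base (the sides are straight there). Loose; stands upright on its seat pad at the start.
- jar_mid (a point): The squat wide-mouth jar, milky-white plastic, 44 mm diameter, its dark blue lid as wide as the jar (45 mm, from 50 mm up); 66 mm high in all, about 0.10 kg. The point is on its axis half-way up, 33 mm above its base. Loose; stands upright on its seat pad at the start.
- square_mid (a point): The square bottle, milky-white plastic: body 40 x 40 mm up to 62 mm, flat sides along its x and y, then a 28 mm round dark blue cap, 84 mm high in all, about 0.11 kg. The point is on its axis half-way up, 42 mm above its base. At the start its sides are within about 0.1 rad of square to the rack. Loose; stands upright on its seat pad at the start.
- dropper_mid (a point): The slim dropper bottle, milky-white plastic: body 30 mm diameter up to 54 mm, then a dark blue cone narrowing to a tip, 80 mm high in all, about 0.06 kg. The point is on its axis half-way up, 40 mm above its base (the sides are straight there). Loose; stands upright on its seat pad at the start.
- rack: Bench rack, fixed: flat grey plastic board 76 (its x) by 270 (its y) by 12 mm, with a steel wire handle standing out 20 mm at its +y end. Origin: centre of the underside, z up. The bottles stand on it in a row along y, on seat pads at y = +97.5, +32.5, -32.5, -97.5 mm, x = 0, 65 mm apart. Which bottle stands where changes.
- tray: Instrument tray, fixed, empty: aluminium, 70 (its x) by 265 mm (its y), steel wire handle standing out 20 mm at its +y end. Origin: centre of the underside, z up. Four pockets in a row at y = +97.5, +32.5, -32.5, -97.5 mm (to 1 mm), x = 0, each 60 x 60 mm inside, floor 5 mm and tops of the 5 mm thick walls 12 mm above the underside. Lies left or right of the rack.
- seat_tall: The black rubber seat pad, 54 x 54 x 4 mm, fixed to the bench rack, on which the tall round bottle stands at the start; it stays behind and so shows where that bottle came from. Origin at the centre of its underside, which is 12 mm above the table; bottles stand on its top, 16 mm above the table.
- seat_jar: The black rubber seat pad, 54 x 54 x 4 mm, fixed to the bench rack, on which the squat jar stands at the start; it stays behind and so shows where that bottle came from. Origin at the centre of its underside, which is 12 mm above the table; bottles stand on its top, 16 mm above the table.
- seat_square: The black rubber seat pad, 54 x 54 x 4 mm, fixed to the bench rack, on which the square bottle stands at the start; it stays behind and so shows where that bottle came from. Origin at the centre of its underside, which is 12 mm above the table; bottles stand on its top, 16 mm above the table.
- seat_dropper: The black rubber seat pad, 54 x 54 x 4 mm, fixed to the bench rack, on which the slim dropper bottle stands at the start; it stays behind and so shows where that bottle came from. Origin at the centre of its underside, which is 12 mm above the table; bottles stand on its top, 16 mm above the table.
There are look-alikes about, which are no part of the job. What is shaped like the part that bears jar_mid but turquoise or yellow is not meant.

How it is judged (in metres and radians):
At the end, for the whole second after the job is handed in: Each bottle stands in the tray pocket that mirrors its starting place on the rack (nth from the handle there, nth from the far end here): within 19 mm of the pocket centre along each side, base on the pocket floor (4 mm), upright within 0.1 rad, at rest, released (((y of tall_mid in the frame of tray between 0.0785 and 0.1165 m and y of seat_tall in the frame of rack between -0.1075 and -0.0875 m) or (y of tall_mid in the frame of tray between 0.0135 and 0.0515 m and y of seat_tall in the frame of rack between -0.0425 and -0.0225 m) or (y of tall_mid in the frame of tray between -0.0515 and -0.0135 m and y of seat_tall in the frame of rack between 0.0225 and 0.0425 m) or (y of tall_mid in the frame of tray between -0.1165 and -0.0785 m and y of seat_tall in the frame of rack between 0.0875 and 0.1075 m)) and x of tall_mid in the frame of tray between -0.019 and 0.019 m and z of tall_mid in the frame of tray between 0.048 and 0.057 m and angle between each of tall_mid, jar_mid, square_mid, dropper_mid's own z axis and vertical below 0.1 rad and linear speed of each of tall, jar, square, dropper below 0.02 m/s and contact force between the fingers and tall below 0.1 N and ((y of jar_mid in the frame of tray between 0.0785 and 0.1165 m and y of seat_jar in the frame of rack between -0.1075 and -0.0875 m) or (y of jar_mid in the frame of tray between 0.0135 and 0.0515 m and y of seat_jar in the frame of rack between -0.0425 and -0.0225 m) or (y of jar_mid in the frame of tray between -0.0515 and -0.0135 m and y of seat_jar in the frame of rack between 0.0225 and 0.0425 m) or (y of jar_mid in the frame of tray between -0.1165 and -0.0785 m and y of seat_jar in the frame of rack between 0.0875 and 0.1075 m)) and x of jar_mid in the frame of tray between -0.019 and 0.019 m and z of jar_mid in the frame of tray between 0.033 and 0.042 m and contact force between the fingers and jar below 0.1 N and ((y of square_mid in the frame of tray between 0.0785 and 0.1165 m and y of seat_square in the frame of rack between -0.1075 and -0.0875 m) or (y of square_mid in the frame of tray between 0.0135 and 0.0515 m and y of seat_square in the frame of rack between -0.0425 and -0.0225 m) or (y of square_mid in the frame of tray between -0.0515 and -0.0135 m and y of seat_square in the frame of rack between 0.0225 and 0.0425 m) or (y of square_mid in the frame of tray between -0.1165 and -0.0785 m and y of seat_square in the frame of rack between 0.0875 and 0.1075 m)) and x of square_mid in the frame of tray between -0.019 and 0.019 m and z of square_mid in the frame of tray between 0.042 and 0.051 m and contact force between the fingers and square below 0.1 N and ((y of dropper_mid in the frame of tray between 0.0785 and 0.1165 m and y of seat_dropper in the frame of rack between -0.1075 and -0.0875 m) or (y of dropper_mid in the frame of tray between 0.0135 and 0.0515 m and y of seat_dropper in the frame of rack between -0.0425 and -0.0225 m) or (y of dropper_mid in the frame of tray between -0.0515 and -0.0135 m and y of seat_dropper in the frame of rack between 0.0225 and 0.0425 m) or (y of dropper_mid in the frame of tray between -0.1165 and -0.0785 m and y of seat_dropper in the frame of rack between 0.0875 and 0.1075 m)) and x of dropper_mid in the frame of tray between -0.019 and 0.019 m and z of dropper_mid in the frame of tray between 0.04 and 0.049 m and contact force between the fingers and dropper below 0.1 N); the robot touches nothing.
It fails at once if the tall round bottle is tipped over (more than 0.6 rad from upright) (angle between tall_mid's own z axis and vertical above 0.6 rad).
It fails at once if the squat jar is tipped over (more than 0.6 rad from upright) (angle between jar_mid's own z axis and vertical above 0.6 rad).
It fails at once if the square bottle is tipped over (more than 0.6 rad from upright) (angle between square_mid's own z axis and vertical above 0.6 rad).
It fails at once if the slim dropper bottle is tipped over (more than 0.6 rad from upright) (angle between dropper_mid's own z axis and vertical above 0.6 rad).
It also fails if it takes over 114 s, if anything falls off the work surface, if the arm or the gripper's body presses on something with over 40 N, if the wrist force passes 120 N, or if a joint passes its speed limit or range.

### The arm

A 6-joint arm with a two-finger parallel gripper is mounted at the origin on the work surface. World frame = base frame: x ahead of the robot, y to its left, z up, the work surface at z = 0. Lengths are in mm, angles in rad, forces in N, time in s.
With the tool pointing down it reaches from about 300 to 825 mm from the base axis. Payload 5.4 kg.
Tool frame: the origin (TCP) lies at the centre of the arm's flange, where the gripper is bolted on; the fingertips stand 190 mm ahead of it and the grasp point (between the pads) lies 171 mm ahead of it (ctrl.tcp_to_tips is the distance from the TCP to the fingertips, in mm); z points along the fingers, x is the direction in which the jaws open and shut, and the axes are right-handed (so a half turn about z gives the same grasp; the last joint's range is limited). The gripper opens to 92 mm and grips with 3 to 60 N. Pads are 20 mm wide; open, the fingers measure 128 mm over their backs; the gripper's body (75 mm by 189 mm) begins 69 mm behind the grasp point.
Start: joints at [0.979, 0.158, 1.597, -0, 1.386, -0.21], TCP at [214.249, 533.577, 404.701] pointing down, gripper open.
Joint ranges: [-2.91, 2.91], [-0.94, 2.29], [0.18, 2.7], [-1.29, 4.43], [0.17, 2.64], [-3, 3]. Speed limits (rad/s): [2.57, 2.57, 3.14, 3.14, 3.14, 3.14].

### API

Orientations are given as a unit quaternion [x, y, z, w].
In Python, from plant import ctrl gives the robot as it stands.
- The arm moves only by the tool step_arm, never from a script. Its argument "series" is a list of rows, each a list of 7 numbers: the shift along the tool's x, y, z in m, then the turn, a rotation vector about the tool's x, y, z in degrees, then the gripper's target within -1 to 1 (shut at 1, half-way at 0, fully open at -1). In form: [[x, y, z, rx, ry, rz, jaw], ...]. A call has 1 to 12 rows; each row shifts and turns the commanded pose from where the row before left it, along the tool's axes as they then stand; what a row does not reach is not made up. A row lasts 1/8 s, in which the tool goes at most 62.5 mm and 10.7 degrees, less where a joint would pass 70% of its speed; a pose out of reach is approached as far as the arm can. A call is refused whole if a number of a shift passes 0.0625 or a number of a turn 10.7, either way. A call with a gripper value outside its range is refused whole. The fingers move at their own pace and stop on an object; "grip_force" is the grip in N (left out, the last holds). Time passes only in rows, so rows that do not move let the fingers close. It gives the time, the measured TCP pose, the force and the opening at its end, in the units of the state.
- ctrl.get_obs(): the state, without advancing time (a new reading comes with each control period).
- ctrl.read_camera(name): name is "scene" or "top" or "wrist"; returns a dict with "img" (384x512x3 uint8, red, green, blue), "z_map" (384x512 float32, mm along the optical axis (not along the pixel's ray), 0 where there is no reading), "fovy" (degrees; the focal length in pixels is half the picture's height over the tangent of half this angle, whatever the lens; pixels are square), "cx", "cy" (the principal point, pixels), "k1" (the pictures are not rectified: a ray, as slopes to the right and down, at radius r is drawn at 1 + k1 r^2 times it, then the intrinsics apply), "T" (4x4, takes a point from camera to world coordinates); the wrist camera has in their place "T_tool_cam" (4x4, takes a point from camera to tool coordinates, whose origin is the TCP and whose axes are the tool frame's). Camera axes: x right, y up, looking along -z (the intrinsics and any distortion apply to the point x, -y, -z); pixel columns grow to the right and rows downward; lengths in mm; the calibration is good to about 2 mm. A picture is of the moment at which its call begins: read the wrist's pose just before it.
- ctrl.hand_in(): hands the job in, once; it reports no verdict.
The state is a dict: "clock": time; "joints": joint angles; "joint_vel": joint speeds; "tau": joint torques, N m; "ee_pos": TCP position; "eef_rot": TCP orientation; "contact_force": force on the tool from outside, world axes, zero at the start; "torque": the same for the moment, N m; "width": opening from 0.0 (shut) to 1.0 (fully open).
Only numpy, scipy, OpenCV 4.12 (cv2) and the standard library are available. Lean on these libraries where they do the work, as an engineer would, in place of code of your own. Each camera call takes 0.05 s, during which the arm holds its last target.

## Working session

There is one attempt and no reset: what is moved stays moved. The work goes in short steps, Python scripts to look and compute and a tool call to move; the robot and the scene stay as the last step left them, time stands still between calls to the robot, and variables do not carry over. Pictures are saved under pics/ and viewed, and the job is handed in when it is done.

Besides the shell and the picture viewer there is one more tool, called after "Emit:" as name([rows], argument=value, ...), one row to a line, values as JSON. step_arm: Moves the arm, as the interface text tells. Its arguments: {"type":"object","properties":{"series":{"type":"array"},"grip_force":{"type":"number"}},"required":["series"]}

```bash
mkdir -p pics; ls; python3 - <<'E'
from plant import ctrl
import cv2
print(ctrl.get_obs(), ctrl.tcp_to_tips)
for n in ("scene","top","wrist"):
    c=ctrl.read_camera(n); cv2.imwrite(f"pics/{n}0.png",c["img"][:,:,::-1])
    print(n,{k:v for k,v in c.items() if k not in("img","z_map")})
E
```

```text
pics
{'clock': 0.0, 'joints': array([ 9.78907301e-01,  1.59071399e-01,  1.59823360e+00,  1.98061195e-06,
        1.38621466e+00, -2.10063770e-01]), 'joint_vel': array([ 0.00098075, -0.00127956,  0.0004405 , -0.0013469 , -0.00171428,
       -0.0006722 ]), 'tau': array([ 1.00892357e-03, -3.85581279e+01, -3.22103333e+01,  7.01310695e-02,
        3.79729725e-02, -1.60623758e-04]), 'ee_pos': array([214.09458552, 533.35542479, 403.70534731]), 'eef_rot': array([ 8.28436469e-01,  5.60082216e-01, -8.93544819e-04,  3.60432724e-04]), 'contact_force': array([-0.50326298,  0.88350468, -0.1932109 ]), 'torque': array([ 0.00205995, -0.00358826, -0.00256757]), 'width': 1.0022181951814135} 190.1
scene {'fovy': 49.974059086035304, 'cx': 253.6559561096216, 'cy': 189.95446008614286, 'k1': 0.018310561495235807, 'T': array([[ 1.21526536e-01, -6.76080242e-01,  7.26737097e-01,
         1.14613263e+03],
       [ 9.92586141e-01,  8.12897688e-02, -9.03588775e-02,
        -5.46072912e+01],
       [ 2.01356111e-03,  7.32330172e-01,  6.80946742e-01,
         5.98173150e+02],
       [ 0.00000000e+00,  0.00000000e+0
[... 275 characters left out ...]
1.69831169e-02, -5.39152343e-03,
        -7.86405277e+00],
       [-3.87499422e-03,  8.80958166e-02,  9.96104468e-01,
         9.08438641e+02],
       [ 0.00000000e+00,  0.00000000e+00,  0.00000000e+00,
         1.00000000e+00]])}
wrist {'fovy': 62.91456841231791, 'cx': 255.83006647251162, 'cy': 195.60390246837522, 'k1': -0.07650377270707978, 'T_tool_cam': array([[ 9.99999344e-01,  1.13445584e-03, -1.55976498e-04,
        -3.18859967e-02],
       [ 1.05473716e-03, -9.65520885e-01, -2.60323469e-01,
        -7.40555113e+01],
       [-4.45924046e-04,  2.60323133e-01, -9.65521448e-01,
         1.99983527e+01],
       [ 0.00000000e+00,  0.00000000e+00,  0.00000000e+00,
         1.00000000e+00]])}
```

View pics/top0.png

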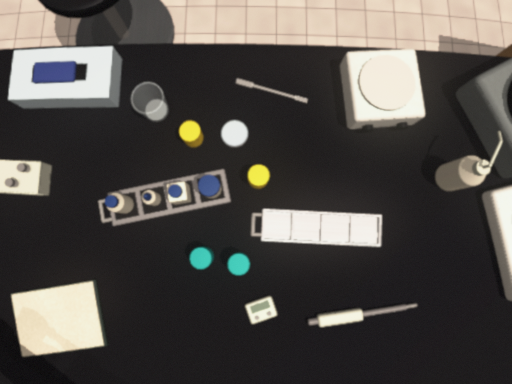

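View pics/scene0.png

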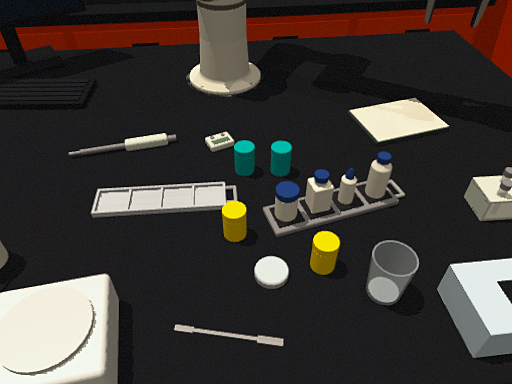

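View pics/wrist0.png

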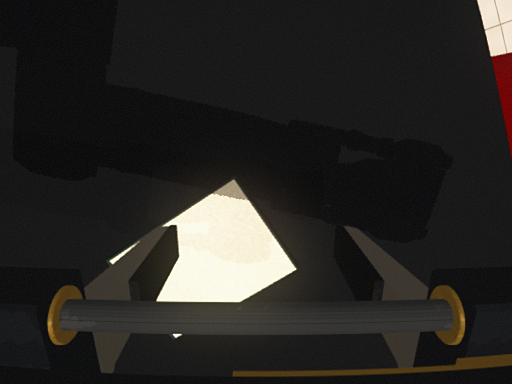

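The top view shows the rack handle at its left end (~(103,212), world +y). From the handle the bottles are tall (118,203), dropper (151,198), square (177,192) and jar (208,186). The tray lies to the right, also with its handle at the left (257,224). The yellow and turquoise jars are decoys. Next I measure.

```bash
cat > h.py <<'E'
import numpy as np, cv2
from scipy.spatial.transform import Rotation as R
from plant import ctrl
def ray(c,u,v,T=None):
    f=192/np.tan(np.radians(c["fovy"])/2)
    K=np.array([[f,0,c["cx"]],[0,f,c["cy"]],[0,0,1.]])
    p=cv2.undistortPoints(np.array([[[u,v]]],float),K,np.array([c["k1"],0,0,0,0.]))[0,0]
    T=c["T"] if T is None else T
    return T[:3,3], T[:3,:3]@np.array([p[0],-p[1],-1.])
def onz(c,u,v,z,T=None):
    o,d=ray(c,u,v,T); return o+d*(z-o[2])/d[2]
E
python3 - <<'E'
from h import *
c=ctrl.read_camera("top"); img=c["img"]; hsv=cv2.cvtColor(img,cv2.COLOR_RGB2HSV)
# blue caps in rack area
m=cv2.inRange(hsv,(105,90,40),(130,255,255)); m[:160]=0; m[240:]=0
for k in cv2.findContours(m,cv2.RETR_EXTERNAL,cv2.CHAIN_APPROX_NONE)[0]:
    if cv2.contourArea(k)>15: 
        (u,v),r=cv2.minEnclosingCircle(k); print("blue",u,v,r,cv2.contourArea(k))
# tray: bright neutral
g=cv2.inRange(hsv,(0,0,110),(180,80,255)); t=g.copy(); t[:195]=0;t[255:]=0;t[:,:245]=0;t[:,400:]=0
k=max(cv2.findContours(cv2.morphologyEx(t,cv2.MORPH_CLOSE,np.ones((5,5))),cv2.RETR_EXTERNAL,cv2.CHAIN_APPROX_NONE)[0],key=cv2.contourArea)
print(cv2.minAreaRect(k))
vis=cv2.resize(img[150:270,80:400],None,fx=2.5,fy=2.5,interpolation=cv2.INTER_CUBIC)
cv2.imwrite("pics/topz.png",vis[:,:,::-1])
E
```

```text
blue 110.39320373535156 201.04368591308594 6.688824653625488 99.0
blue 146.5 196.5 2.9155757427215576 18.5
blue 174.5 190.5 6.041623115539551 95.0
blue 208.58197021484375 185.13934326171875 11.037919044494629 330.0
((316.2431640625, 227.1371612548828), (131.0363006591797, 33.508140563964844), 2.862405300140381)
```

View pics/topz.png

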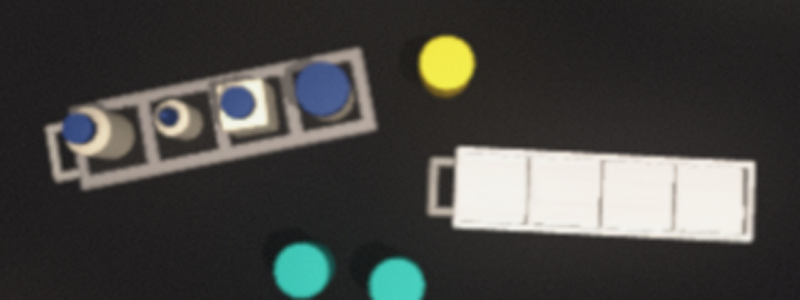

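```bash
cat > m.py <<'E'
from h import *
c=ctrl.read_camera("top")
P=lambda x,y,z: onz(c,(x+.5)/2.5-.5+80,(y+.5)/2.5-.5+150,z)[:2]
tl,tr,br,bl=[P(*p,12) for p in((456,147),(754,161),(751,241),(454,227))]
print("tray sides",*[np.linalg.norm(a-b).round(1) for a,b in((tl,tr),(tr,br),(br,bl),(bl,tl))])
tc=(tl+tr+br+bl)/4; ty=(tl+bl-tr-br); ty/=np.linalg.norm(ty)
print("tray c",tc.round(1),"y-axis",ty.round(4),np.degrees(np.arctan2(ty[1],ty[0])))
for n,s in zip("jar square dropper tall".split(),(97.5,32.5,-32.5,-97.5)): print(" place",n,(tc+s*ty).round(1))
rtr,rbr,rbl=[P(*p,12) for p in((361,48),(376,128),(83,189))]
print("rack sides",np.linalg.norm(rtr-rbr).round(1),np.linalg.norm(rbr-rbl).round(1))
rc=(rtr+rbl)/2; ry=rbl-rbr; ry/=np.linalg.norm(ry)
print("rack c",rc.round(1),"y-axis",ry.round(4),np.degrees(np.arctan2(ry[1],ry[0])))
caps=dict(tall=(110.4,201.0,112),dropper=(146.5,196.5,96),square=(174.5,190.5,100),jar=(208.6,185.1,82))
for (n,(u,v,z)),s in zip(caps.items(),(97.5,32.5,-32.5,-97.5)): print(n,"cap",onz(c,u,v,z)[:2].round(1),"seat",(rc+s*ry).round(1))
s=ctrl.read_camera("scene"); hsv=cv2.cvtColor(s["img"],cv2.COLOR_RGB2HSV)
m=cv2.inRange(hsv,(105,90,40),(130,255,255)); m[:140]=0;m[225:]=0;m[:,:260]=0;m[:,400:]=0
for k in cv2.findContours(m,cv2.RETR_EXTERNAL,cv2.CHAIN_APPROX_NONE)[0]:
    if cv2.contourArea(k)>15:
        M=cv2.moments(k);x,y,w,h=cv2.boundingRect(k); print("scene blue",x,y,w,h,M["m10"]/M["m00"],M["m01"]/M["m00"])
        z={275:74,315:91}.get(x,None)
        u=M["m10"]/M["m00"];v=M["m01"]/M["m00"]
        print([ (zz,onz(s,u,v,zz)[:2].round(1)) for zz in (74,83,91,103)])
E
python3 m.py
```

```text
tray sides 266.2 71.1 264.0 70.2
tray c [ 519.6 -168.7] y-axis [0.0331 0.9995] 88.10481733940003
 place jar [522.8 -71.2]
 place square [ 520.7 -136.2]
 place dropper [ 518.5 -201.2]
 place tall [ 516.4 -266.1]
rack sides 72.6 267.3
rack c [580.6 172. ] y-axis [-0.2214  0.9752] 102.79159042945888
tall cap [562.7 268.3] seat [559. 267.]
dropper cap [574.3 199.4] seat [573.4 203.7]
square cap [587.  141.9] seat [587.8 140.3]
jar cap [601.   75.5] seat [602.2  76.9]
scene blue 275 181 25 22 286.89023896314296 191.0206561360875
[(74, array([597. ,  76.1])), (83, array([606.4,  73.8])), (91, array([614.8,  71.8])), (103, array([627.4,  68.9]))]
scene blue 314 169 16 14 321.4325153374233 175.340490797546
[(74, array([561. , 150.7])), (83, array([571.1, 147.2])), (91, array([580. , 144.1])), (103, array([593.4, 139.4]))]
scene blue 346 168 9 11 349.9296875 173.43229166666666
[(74, array([562.1, 207.3])), (83, array([572.2, 202.8])), (91, array([581.1, 198.8])), (103, array([594.4, 192.8]))]
scene blue 377 151 15 14 383.7095238095238 157.06666666666666
[(74, array([520.5, 290.6])), (83, array([531.3, 284.6])), (91, array([540.8, 279.4])), (103, array([555.1, 271.5]))]
```

```bash
cat > go.py <<'E'
import sys
from h import *
x,y,z,yaw=map(float,sys.argv[1:5])
o=ctrl.get_obs(); r=R.from_quat(o["eef_rot"]); M=r.as_matrix()
cy=np.degrees(np.arctan2(M[1,0],M[0,0])); p=o["ee_pos"]
d=np.array([x,y,z])-p
a=np.radians(yaw)
print("t",round(o["clock"],2),"pos",p.round(1),"yaw",round(cy,2),"tilt",np.degrees(np.arccos(-M[2,2])).round(2),"w",round(o["width"]*92,1),"F",o["contact_force"].round(1))
X=np.array([np.cos(a),np.sin(a)]);Y=np.array([np.sin(a),-np.cos(a)])
print("rz first",round(cy-yaw,2),"then tool shift mm x %.1f y %.1f z %.1f"%(d[:2]@X,d[:2]@Y,-d[2]))
E
python3 go.py 560 269 340 12.8
```

```text
t 0.3 pos [214.2 533.5 404.4] yaw 68.13 tilt 0.03 w 91.7 F [ 0.4 -0.   0.1]
rz first 55.33 then tool shift mm x 278.6 y 334.6 z 64.4
```

Emit:
step_arm([
  [0,0,0,0,0,9.2,-1],
  [0,0,0,0,0,9.2,-1],
  [0,0,0,0,0,9.2,-1],
  [0,0,0,0,0,9.2,-1],
  [0,0,0,0,0,9.2,-1],
  [0,0,0,0,0,9.2,-1],
  [0,0,0,0,0,0,-1],
], grip_force=20)

```text
clock: 1.18
ee_pos: [214.2, 533.6, 404.6]
eef_rot: [0.994, 0.113, -0.0, 0.0]
contact_force: [-0.7, 0.5, -0.8]
width: 1.003
```

```bash
python3 go.py 560 269 340 12.8
```

```text
t 1.18 pos [214.2 533.6 404.6] yaw 13.03 tilt 0.01 w 92.2 F [-0.7  0.5 -0.8]
rz first 0.23 then tool shift mm x 278.6 y 334.6 z 64.6
```

Emit:
step_arm([
  [0.028,0.0335,0,0,0,0.2,-1],
  [0.028,0.0335,0,0,0,0,-1],
  [0.028,0.0335,0,0,0,0,-1],
  [0.028,0.0335,0,0,0,0,-1],
  [0.028,0.0335,0,0,0,0,-1],
  [0.028,0.0335,0,0,0,0,-1],
  [0.028,0.0335,0.01,0,0,0,-1],
  [0.028,0.0335,0.01,0,0,0,-1],
  [0.028,0.0335,0.02,0,0,0,-1],
  [0.0266,0.033,0.02,0,0,0,-1],
  [0,0,0,0,0,0,-1],
])

```text
clock: 2.55
ee_pos: [560.9, 266.6, 342.4]
eef_rot: [0.994, 0.11, -0.002, 0.0]
contact_force: [-0.4, -0.2, -0.1]
width: 1.003
```

```bash
python3 go.py 560 269 231 12.8; python3 - <<'E'
from h import *
c=ctrl.read_camera("wrist"); cv2.imwrite("pics/w1.png",c["img"][:,:,::-1])
E
```

```text
t 2.55 pos [560.9 266.6 342.4] yaw 12.69 tilt 0.21 w 92.3 F [-0.4 -0.2 -0.1]
rz first -0.11 then tool shift mm x -0.4 y -2.5 z 111.4
```

View pics/w1.png

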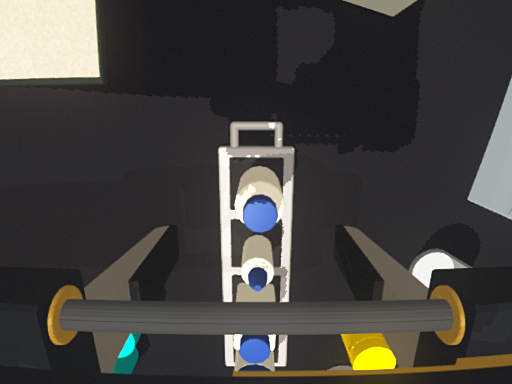

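The wrist view shows the rack running down the middle with its handle at the top (256,130), the tall cap at (260,215), the dropper tip at (257,279) and the square cap at (254,348). I'll cross-check these against the top-camera positions.

```bash
python3 - <<'E'
from h import *
o=ctrl.get_obs(); T=np.eye(4); T[:3,:3]=R.from_quat(o["eef_rot"]).as_matrix(); T[:3,3]=o["ee_pos"]
c=ctrl.read_camera("wrist"); T=T@c["T_tool_cam"]
for n,u,v,z in(("tall",260,215,112),("dropper",257.5,280,93),("rackTL",219,147,12),("rackTR",294,147,12)): print(n,onz(c,u,v,z,T).round(1))
E
```

```text
tall [561.3 270.7 112. ]
dropper [573.5 208.9  93. ]
rackTL [514.4 298.3  12. ]
rackTR [586.8 314.6  12. ]
```

Emit:
step_arm([
  [0,-0.003,0.02,0,0,0,-1],
  [0,0,0.03,0,0,0,-1],
  [0,0,0.03,0,0,0,-1],
  [0,0,0.02,0,0,0,-1],
  [0,0,0.011,0,0,0,-1],
  [0,0,0,0,0,0,-1],
  [0,0,0,0,0,0,1],
  [0,0,0,0,0,0,1],
  [0,0,0,0,0,0,1],
  [0,0,0,0,0,0,1],
  [0,0,0,0,0,0,1],
  [0,0,0,0,0,0,1],
])

```text
clock: 4.15
ee_pos: [559.4, 271.8, 234.0]
eef_rot: [0.994, 0.111, 0.001, -0.0]
contact_force: [0.8, 0.1, -0.1]
width: 0.436
```

```bash
python3 go.py 516.4 -266.1 350 12.8
```

```text
t 4.15 pos [559.4 271.8 234. ] yaw 12.72 tilt 0.06 w 40.1 F [ 0.8  0.1 -0.1]
rz first -0.08 then tool shift mm x -161.1 y 515.0 z -116.0
```

Emit:
step_arm([
  [0,0,-0.01,0,0,0,1],
  [0,0,-0.026,0,0,0,1],
  [0,0,-0.03,0,0,0,1],
  [0,0,-0.03,0,0,0,1],
  [0,0,-0.02,0,0,0,1],
  [0,0,0,0,0,0,1],
])

```text
clock: 4.9
ee_pos: [559.5, 271.9, 351.5]
eef_rot: [0.994, 0.111, 0.002, -0.0]
contact_force: [-0.1, 0.1, -1.5]
width: 0.43
```

Emit:
step_arm([
  [-0.006,0.02,0,0,0,0,1],
  [-0.014,0.045,0,0,0,0,1],
  [-0.016,0.05,0,0,0,0,1],
  [-0.016,0.05,0,0,0,0,1],
  [-0.016,0.05,0,0,0,0,1],
  [-0.016,0.05,0,0,0,0,1],
  [-0.016,0.05,0,0,0,0,1],
  [-0.016,0.05,0,0,0,0,1],
  [-0.016,0.05,0,0,0,0,1],
  [-0.015,0.05,0,0,0,0,1],
  [-0.009,0.03,0,0,0,0,1],
  [-0.005,0.02,0,0,0,0,1],
])

```text
clock: 6.4
ee_pos: [514.1, -268.0, 348.0]
eef_rot: [0.994, 0.11, -0.001, -0.001]
contact_force: [0.2, 0.9, -0.7]
width: 0.434
```

```bash
python3 go.py 516.4 -266.1 223.5 12.8; python3 - <<'E'
from h import *
for n in("top","scene"):
    c=ctrl.read_camera(n); cv2.imwrite(f"pics/{n}2.png",c["img"][:,:,::-1])
E
```

```text
t 6.4 pos [ 514.1 -268.   348. ] yaw 12.6 tilt 0.18 w 39.9 F [ 0.2  0.9 -0.7]
rz first -0.2 then tool shift mm x 2.7 y -1.3 z 124.5
```

View pics/scene2.png

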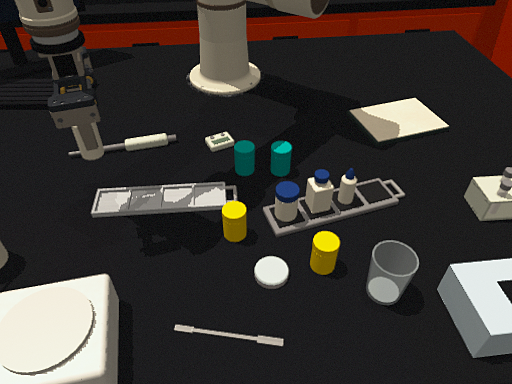

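Emit:
step_arm([
  [0.0025,-0.001,0.02,0,0,0,1],
  [0,0,0.03,0,0,0,1],
  [0,0,0.03,0,0,0,1],
  [0,0,0.025,0,0,0,1],
  [0,0,0.015,0,0,0,1],
  [0,0,0.0065,0,0,0,1],
  [0,0,0,0,0,0,1],
  [0,0,0,0,0,0,1],
])

```text
clock: 7.5
ee_pos: [518.1, -264.5, 223.8]
eef_rot: [0.994, 0.111, 0.001, 0.001]
contact_force: [0.4, -0.2, -0.8]
width: 0.43
```

```bash
python3 go.py 516.4 -266.1 222.5 12.8; python3 - <<'E'
from h import *
c=ctrl.read_camera("scene"); cv2.imwrite("pics/s3.png",cv2.resize(c["img"][90:240,60:260],None,fx=3.5,fy=3.5)[:,:,::-1])
E
```

```text
t 7.5 pos [ 518.1 -264.5  223.8] yaw 12.75 tilt 0.08 w 39.5 F [ 0.4 -0.2 -0.8]
rz first -0.05 then tool shift mm x -2.0 y 1.2 z 1.3
```

View pics/s3.png

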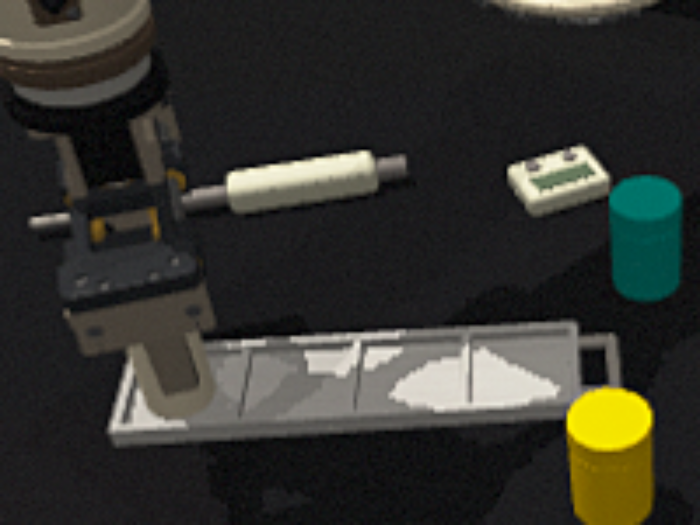

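The tall bottle is inside the far pocket, with no floor contact yet. I'll ease it down and check the force.

Emit:
step_arm([
  [0,0,0.001,0,0,0,1],
  [0,0,0,0,0,0,1],
  [0,0,0,0,0,0,1],
])

```text
clock: 7.92
ee_pos: [517.9, -264.7, 222.7]
eef_rot: [0.994, 0.111, 0.0, 0.0]
contact_force: [1.1, 1.6, 2.6]
width: 0.432
```

Emit:
step_arm([
  [0,0,0,0,0,0,0],
  [0,0,0,0,0,0,-0.5],
  [0,0,0,0,0,0,-1],
  [0,0,0,0,0,0,-1],
  [0,0,0,0,0,0,-1],
  [0,0,-0.02,0,0,0,-1],
  [0,0,-0.04,0,0,0,-1],
  [0,0,-0.04,0,0,0,-1],
  [0,0,-0.02,0,0,0,-1],
  [0,0,0,0,0,0,-1],
])

```text
clock: 9.18
ee_pos: [518.3, -265.0, 345.7]
eef_rot: [0.994, 0.111, 0.002, 0.002]
contact_force: [-0.3, -0.2, -0.2]
width: 1.003
```

```bash
python3 go.py 574 203.5 340 12.8; python3 - <<'E'
from h import *
c=ctrl.read_camera("scene"); cv2.imwrite("pics/s4.png",cv2.resize(c["img"][90:240,60:260],None,fx=3.5,fy=3.5)[:,:,::-1])
E
```

```text
t 9.18 pos [ 518.3 -265.   345.7] yaw 12.73 tilt 0.35 w 92.2 F [-0.3 -0.2 -0.2]
rz first -0.07 then tool shift mm x 158.1 y -444.5 z 5.7
```

View pics/s4.png

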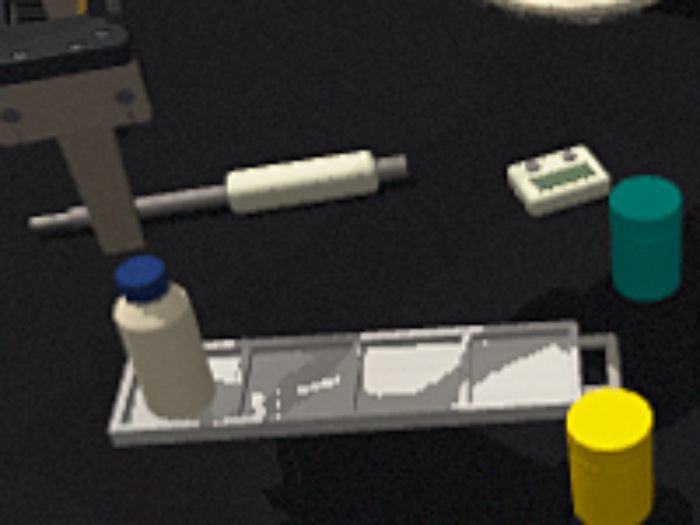

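The tall bottle stands upright in the far pocket. Next is the dropper.

Emit:
step_arm([
  [0.01,-0.025,0,0,0,0,-1],
  [0.016,-0.045,0,0,0,0,-1],
  [0.018,-0.05,0,0,0,0,-1],
  [0.018,-0.05,0,0,0,0,-1],
  [0.018,-0.05,0,0,0,0,-1],
  [0.018,-0.05,0,0,0,0,-1],
  [0.018,-0.05,0,0,0,0,-1],
  [0.016,-0.045,0,0,0,0,-1],
  [0.015,-0.045,0,0,0,0,-1],
  [0.008,-0.022,0,0,0,0,-1],
  [0.003,-0.0125,0,0,0,0,-1],
  [0,0,0,0,0,0,-1],
])

```text
clock: 10.72
ee_pos: [573.6, 204.0, 341.3]
eef_rot: [0.994, 0.111, -0.001, 0.0]
contact_force: [0.4, -0.0, 0.0]
width: 1.001
```

```bash
python3 go.py 574 203.5 226 12.8; cat > wr.py <<'E'
import sys
from h import *
o=ctrl.get_obs(); T=np.eye(4); T[:3,:3]=R.from_quat(o["eef_rot"]).as_matrix(); T[:3,3]=o["ee_pos"]
c=ctrl.read_camera("wrist"); T=T@c["T_tool_cam"]
hsv=cv2.cvtColor(c["img"],cv2.COLOR_RGB2HSV); m=cv2.inRange(hsv,(108,110,40),(128,255,255)); m[300:]=0
for k in cv2.findContours(m,cv2.RETR_EXTERNAL,cv2.CHAIN_APPROX_NONE)[0]:
    if cv2.contourArea(k)>30:
        x,y,w,h=cv2.boundingRect(k); print((x,y,w,h),[(z,onz(c,x+w/2,y+h/2,z,T)[:2].round(1)) for z in(82,90,100)])
cv2.imwrite(sys.argv[1],c["img"][:,:,::-1])
E
python3 wr.py pics/w5.png
```

```text
t 10.72 pos [573.6 204.  341.3] yaw 12.77 tilt 0.1 w 92.1 F [ 0.4 -0.   0. ]
rz first -0.03 then tool shift mm x 0.3 y 0.6 z 115.3
(240, 272, 32, 28) [(82, array([588.3, 134. ])), (90, array([587.3, 138.7])), (100, array([585.9, 144.7]))]
(249, 198, 19, 21) [(82, array([574.9, 202.8])), (90, array([574.2, 205.2])), (100, array([573.5, 208.3]))]
```

View pics/w5.png

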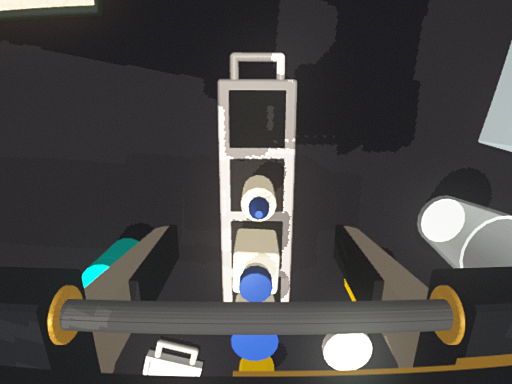

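The dropper cap at (258,208) sits centred between the jaws, so I descend.

Emit:
step_arm([
  [0,0,0.02,0,0,0,-1],
  [0,0,0.03,0,0,0,-1],
  [0,0,0.03,0,0,0,-1],
  [0,0,0.025,0,0,0,-1],
  [0,0,0.01,0,0,0,-1],
  [0,0,0,0,0,0,0],
  [0,0,0,0,0,0,1],
  [0,0,0,0,0,0,1],
  [0,0,0,0,0,0,1],
  [0,0,0,0,0,0,1],
  [0,0,0,0,0,0,1],
  [0,0,0,0,0,0,1],
], grip_force=15)

```text
clock: 12.28
ee_pos: [574.0, 203.8, 227.2]
eef_rot: [0.994, 0.111, 0.0, -0.0]
contact_force: [-0.3, 0.2, 1.1]
width: 0.325
```

Emit:
step_arm([
  [0,0,-0.01,0,0,0,1],
  [0,0,-0.025,0,0,0,1],
  [0,0,-0.03,0,0,0,1],
  [0,0,-0.03,0,0,0,1],
  [0,0,-0.02,0,0,0,1],
  [0,0,0,0,0,0,1],
])

```text
clock: 13.02
ee_pos: [574.4, 203.9, 344.2]
eef_rot: [0.994, 0.111, 0.002, -0.0]
contact_force: [0.7, 0.2, 0.3]
width: 0.322
```

```bash
python3 go.py 518.5 -201.2 226 12.8
```

```text
t 13.03 pos [574.4 203.9 344.2] yaw 12.73 tilt 0.21 w 29.6 F [0.7 0.2 0.3]
rz first -0.07 then tool shift mm x -144.3 y 382.6 z 118.2
```

Emit:
step_arm([
  [-0.008,0.02,0,0,0,0,1],
  [-0.015,0.04,0,0,0,0,1],
  [-0.019,0.05,0,0,0,0,1],
  [-0.019,0.05,0,0,0,0,1],
  [-0.019,0.05,0,0,0,0,1],
  [-0.019,0.05,0,0,0,0,1],
  [-0.017,0.045,0,0,0,0,1],
  [-0.015,0.04,0,0,0,0,1],
  [-0.009,0.025,0,0,0,0,1],
  [-0.0045,0.0125,0,0,0,0,1],
  [0,0,0,0,0,0,1],
])

```text
clock: 14.4
ee_pos: [516.6, -201.6, 341.3]
eef_rot: [0.994, 0.11, -0.001, -0.001]
contact_force: [0.1, -0.0, -0.4]
width: 0.321
```

```bash
python3 go.py 518.5 -201.2 216 12.8
```

```text
t 14.4 pos [ 516.6 -201.6  341.3] yaw 12.64 tilt 0.11 w 29.6 F [ 0.1 -0.  -0.4]
rz first -0.16 then tool shift mm x 2.0 y -0.0 z 125.3
```

Emit:
step_arm([
  [0.001,0,0.02,0,0,0,1],
  [0,0,0.03,0,0,0,1],
  [0,0,0.03,0,0,0,1],
  [0,0,0.025,0,0,0,1],
  [0,0,0.015,0,0,0,1],
  [0,0,0.005,0,0,0,1],
  [0,0,0,0,0,0,1],
  [0,0,0,0,0,0,1],
])

```text
clock: 15.4
ee_pos: [518.7, -201.1, 218.3]
eef_rot: [0.994, 0.111, 0.001, 0.001]
contact_force: [0.0, -0.3, -0.1]
width: 0.321
```

Emit:
step_arm([
  [0,0,0.001,0,0,0,1],
  [0,0,0,0,0,0,1],
  [0,0,0,0,0,0,1],
])

```text
clock: 15.78
ee_pos: [518.2, -201.0, 216.3]
eef_rot: [0.994, 0.111, 0.0, 0.0]
contact_force: [0.4, -0.2, -0.3]
width: 0.319
```

Emit:
step_arm([
  [0,0,0.0007,0,0,0,1],
  [0,0,0,0,0,0,1],
  [0,0,0,0,0,0,1],
])

```text
clock: 16.15
ee_pos: [518.3, -201.0, 216.1]
eef_rot: [0.994, 0.111, 0.0, 0.0]
contact_force: [-1.3, 1.5, 5.2]
width: 0.321
```

Contact (5 N). Release and lift.

Emit:
step_arm([
  [0,0,0,0,0,0,0],
  [0,0,0,0,0,0,-0.5],
  [0,0,0,0,0,0,-1],
  [0,0,0,0,0,0,-1],
  [0,0,0,0,0,0,-1],
  [0,0,-0.02,0,0,0,-1],
  [0,0,-0.04,0,0,0,-1],
  [0,0,-0.04,0,0,0,-1],
  [0,0,-0.025,0,0,0,-1],
  [0,0,0,0,0,0,-1],
])

```text
clock: 17.4
ee_pos: [518.8, -201.3, 342.8]
eef_rot: [0.994, 0.111, 0.002, 0.002]
contact_force: [-0.0, -0.3, -0.5]
width: 1.003
```

```bash
python3 go.py 587 142.5 340 12.8; python3 - <<'E'
from h import *
c=ctrl.read_camera("scene"); cv2.imwrite("pics/s6.png",cv2.resize(c["img"][90:240,60:260],None,fx=3.5,fy=3.5)[:,:,::-1])
E
```

```text
t 17.4 pos [ 518.8 -201.3  342.8] yaw 12.73 tilt 0.29 w 92.2 F [-0.  -0.3 -0.5]
rz first -0.07 then tool shift mm x 142.6 y -320.2 z 2.8
```

View pics/s6.png

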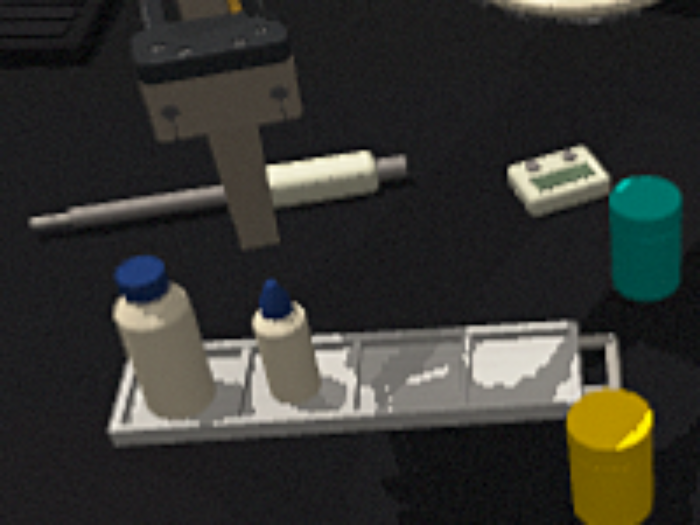

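The tall and dropper bottles both stand upright in the two pockets farthest from the handle. The square bottle is next.

Emit:
step_arm([
  [0.009,-0.02,0,0,0,0,-1],
  [0.016,-0.035,0,0,0,0,-1],
  [0.018,-0.04,0,0,0,0,-1],
  [0.018,-0.04,0,0,0,0,-1],
  [0.018,-0.04,0,0,0,0,-1],
  [0.018,-0.04,0,0,0,0,-1],
  [0.016,-0.035,0,0,0,0,-1],
  [0.014,-0.03,0,0,0,0,-1],
  [0.009,-0.025,0,0,0,0,-1],
  [0.0065,-0.015,0,0,0,0,-1],
  [0,0,0,0,0,0,-1],
])

```text
clock: 18.82
ee_pos: [586.5, 143.1, 339.2]
eef_rot: [0.994, 0.111, -0.001, 0.0]
contact_force: [-0.4, -0.1, 0.2]
width: 0.998
```

```bash
python3 go.py 587 142.5 229 12.8; python3 wr.py pics/w7.png
```

```text
t 18.82 pos [586.5 143.1 339.2] yaw 12.8 tilt 0.12 w 91.9 F [-0.4 -0.1  0.2]
rz first -0.0 then tool shift mm x 0.4 y 0.7 z 110.2
(229, 254, 53, 46) [(82, array([598.5,  82.8])), (90, array([597.5,  87.3])), (100, array([596.3,  92.8]))]
(239, 195, 36, 38) [(82, array([587.3, 137.9])), (90, array([586.7, 140.5])), (100, array([586. , 143.7]))]
```

View pics/w7.png

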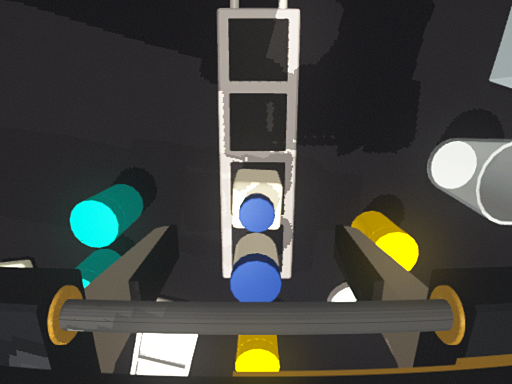

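The square cap at (257,213) is centred and its sides look nearly aligned. Descend.

Emit:
step_arm([
  [0,0,0.02,0,0,0,-1],
  [0,0,0.03,0,0,0,-1],
  [0,0,0.03,0,0,0,-1],
  [0,0,0.02,0,0,0,-1],
  [0,0,0.01,0,0,0,-1],
  [0,0,0,0,0,0,0],
  [0,0,0,0,0,0,1],
  [0,0,0,0,0,0,1],
  [0,0,0,0,0,0,1],
  [0,0,0,0,0,0,1],
  [0,0,0,0,0,0,1],
  [0,0,0,0,0,0,1],
], grip_force=20)

```text
clock: 20.38
ee_pos: [586.8, 142.6, 230.7]
eef_rot: [0.994, 0.111, 0.0, 0.0]
contact_force: [-1.2, -0.2, 1.1]
width: 0.437
```

Emit:
step_arm([
  [0,0,-0.01,0,0,0,1],
  [0,0,-0.025,0,0,0,1],
  [0,0,-0.03,0,0,0,1],
  [0,0,-0.03,0,0,0,1],
  [0,0,-0.015,0,0,0,1],
  [0,0,0,0,0,7,1],
  [0,0,0,0,0,7.5,1],
  [0,0,0,0,0,0,1],
])

```text
clock: 21.38
ee_pos: [586.5, 142.6, 340.0]
eef_rot: [1.0, -0.015, -0.001, 0.0]
contact_force: [0.1, -0.2, -1.7]
width: 0.439
```

```bash
python3 go.py 520.7 -136.2 226 -1.9
```

```text
t 21.38 pos [586.5 142.6 340. ] yaw -1.7 tilt 0.07 w 40.4 F [ 0.1 -0.2 -1.7]
rz first 0.2 then tool shift mm x -56.5 y 280.8 z 114.0
```

Emit:
step_arm([
  [-0.004,0.02,0,0,0,0.2,1],
  [-0.008,0.04,0,0,0,0,1],
  [-0.01,0.05,0,0,0,0,1],
  [-0.01,0.05,0,0,0,0,1],
  [-0.01,0.05,0,0,0,0,1],
  [-0.008,0.04,0,0,0,0,1],
  [-0.005,0.02,0,0,0,0,1],
  [-0.0015,0.011,0,0,0,0,1],
  [0,0,0,0,0,0,1],
])

```text
clock: 22.5
ee_pos: [520.4, -136.9, 340.5]
eef_rot: [1.0, -0.018, -0.0, -0.0]
contact_force: [0.8, 0.8, -0.5]
width: 0.44
```

```bash
python3 go.py 520.7 -136.2 220 -1.9
```

```text
t 22.5 pos [ 520.4 -136.9  340.5] yaw -2.01 tilt 0.01 w 40.5 F [ 0.8  0.8 -0.5]
rz first -0.11 then tool shift mm x 0.3 y -0.7 z 120.5
```

Emit:
step_arm([
  [0,0,0.02,0,0,0,1],
  [0,0,0.03,0,0,0,1],
  [0,0,0.03,0,0,0,1],
  [0,0,0.025,0,0,0,1],
  [0,0,0.01,0,0,0,1],
  [0,0,0.005,0,0,0,1],
  [0,0,0,0,0,0,1],
  [0,0,0,0,0,0,1],
])

```text
clock: 23.5
ee_pos: [521.1, -136.4, 221.5]
eef_rot: [1.0, -0.017, 0.001, 0.0]
contact_force: [0.6, 0.5, -0.7]
width: 0.442
```

Emit:
step_arm([
  [0,0,0.001,0,0,0,1],
  [0,0,0,0,0,0,1],
  [0,0,0,0,0,0,1],
])

```text
clock: 23.88
ee_pos: [520.7, -136.3, 219.7]
eef_rot: [1.0, -0.017, 0.0, 0.0]
contact_force: [0.1, 0.2, 0.1]
width: 0.438
```

Emit:
step_arm([
  [0,0,0.0007,0,0,0,1],
  [0,0,0,0,0,0,1],
  [0,0,0,0,0,0,1],
])

```text
clock: 24.25
ee_pos: [520.8, -136.4, 219.7]
eef_rot: [1.0, -0.017, -0.0, 0.0]
contact_force: [-2.9, 1.4, 5.6]
width: 0.44
```

Contact again. Release, lift and turn back to the rack's yaw.

Emit:
step_arm([
  [0,0,0,0,0,0,0],
  [0,0,0,0,0,0,-0.5],
  [0,0,0,0,0,0,-1],
  [0,0,0,0,0,0,-1],
  [0,0,0,0,0,0,-1],
  [0,0,-0.02,0,0,0,-1],
  [0,0,-0.04,0,0,0,-1],
  [0,0,-0.04,0,0,0,-1],
  [0,0,-0.02,0,0,0,-1],
  [0,0,0,0,0,-7,-1],
  [0,0,0,0,0,-7.5,-1],
  [0,0,0,0,0,0,-1],
])

```text
clock: 25.75
ee_pos: [520.6, -136.2, 338.8]
eef_rot: [0.994, 0.108, -0.0, -0.0]
contact_force: [0.8, -0.1, -1.1]
width: 1.001
```

```bash
python3 go.py 601 77 340 12.8; python3 - <<'E'
from h import *
c=ctrl.read_camera("scene"); cv2.imwrite("pics/s8.png",cv2.resize(c["img"][90:240,60:260],None,fx=3.5,fy=3.5)[:,:,::-1])
E
```

```text
t 25.75 pos [ 520.6 -136.2  338.8] yaw 12.45 tilt 0.0 w 92.1 F [ 0.8 -0.1 -1.1]
rz first -0.35 then tool shift mm x 125.6 y -190.1 z -1.2
```

View pics/s8.png

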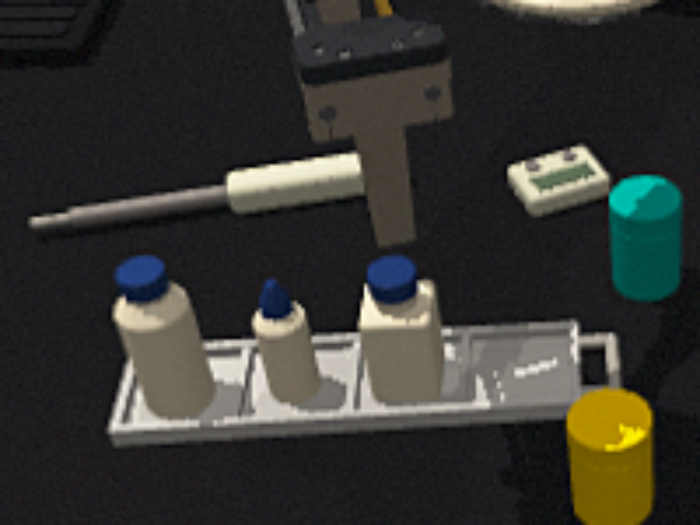

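The square bottle stands in the third pocket from the far end. Last is the jar.

Emit:
step_arm([
  [0.01,-0.015,0,0,0,-0.3,-1],
  [0.02,-0.03,0,0,0,0,-1],
  [0.025,-0.04,0,0,0,0,-1],
  [0.025,-0.04,0,0,0,0,-1],
  [0.025,-0.035,0,0,0,0,-1],
  [0.015,-0.02,0,0,0,0,-1],
  [0.0055,-0.01,0,0,0,0,-1],
  [0,0,0,0,0,0,-1],
])

```text
clock: 26.8
ee_pos: [600.8, 77.5, 338.6]
eef_rot: [0.994, 0.112, -0.0, 0.0]
contact_force: [0.1, -0.5, 0.3]
width: 1.001
```

```bash
python3 go.py 601 77 218 12.8; python3 wr.py pics/w9.png
```

```text
t 26.8 pos [600.8  77.5 338.6] yaw 12.87 tilt 0.03 w 92.1 F [ 0.1 -0.5  0.3]
rz first 0.07 then tool shift mm x 0.1 y 0.6 z 120.6
(229, 179, 55, 57) [(82, array([600.4,  77.7])), (90, array([599.9,  80.1])), (100, array([599.1,  83.1]))]
```

View pics/w9.png

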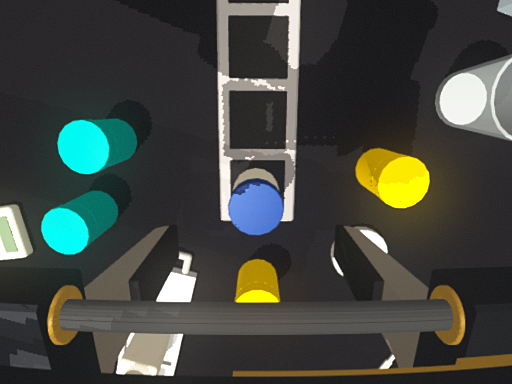

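The jar lid at (256,207) works out to (600.4, 77.7), directly under the tool. Descend.

Emit:
step_arm([
  [0,0,0.02,0,0,0,-1],
  [0,0,0.03,0,0,0,-1],
  [0,0,0.03,0,0,0,-1],
  [0,0,0.025,0,0,0,-1],
  [0,0,0.015,0,0,0,-1],
  [0,0,0,0,0,0,0],
  [0,0,0,0,0,0,1],
  [0,0,0,0,0,0,1],
  [0,0,0,0,0,0,1],
  [0,0,0,0,0,0,1],
  [0,0,0,0,0,0,1],
  [0,0,0,0,0,0,1],
])

```text
clock: 28.35
ee_pos: [601.1, 76.8, 219.2]
eef_rot: [0.994, 0.112, 0.0, 0.0]
contact_force: [-1.3, -0.3, 3.0]
width: 0.479
```

Emit:
step_arm([
  [0,0,-0.01,0,0,0,1],
  [0,0,-0.025,0,0,0,1],
  [0,0,-0.03,0,0,0,1],
  [0,0,-0.03,0,0,0,1],
  [0,0,-0.025,0,0,0,1],
  [0,0,0,0,0,7,1],
  [0,0,0,0,0,7.5,1],
  [0,0,0,0,0,0,1],
])

```text
clock: 29.35
ee_pos: [600.8, 76.9, 339.0]
eef_rot: [1.0, -0.014, 0.0, -0.0]
contact_force: [0.6, 0.0, -1.0]
width: 0.485
```

```bash
python3 go.py 522.8 -71.2 226 -1.9
```

```text
t 29.35 pos [600.8  76.9 339. ] yaw -1.59 tilt 0.01 w 44.6 F [ 0.6  0.  -1. ]
rz first 0.31 then tool shift mm x -73.1 y 150.6 z 113.0
```

Emit:
step_arm([
  [-0.008,0.015,0,0,0,0,1],
  [-0.015,0.03,0,0,0,0,1],
  [-0.017,0.035,0,0,0,0,1],
  [-0.017,0.035,0,0,0,0,1],
  [-0.01,0.022,0,0,0,0,1],
  [-0.006,0.0135,0,0,0,0,1],
  [0,0,0,0,0,0,1],
])

```text
clock: 30.22
ee_pos: [523.2, -72.3, 338.8]
eef_rot: [1.0, -0.015, 0.0, -0.0]
contact_force: [0.6, -0.1, -1.7]
width: 0.485
```

```bash
python3 go.py 522.8 -71.2 208 -1.9; python3 - <<'E'
from h import *
c=ctrl.read_camera("scene"); cv2.imwrite("pics/s10.png",cv2.resize(c["img"][60:240,60:300],None,fx=3,fy=3)[:,:,::-1])
E
```

```text
t 30.23 pos [523.2 -72.3 338.8] yaw -1.73 tilt 0.0 w 44.6 F [ 0.6 -0.1 -1.7]
rz first 0.17 then tool shift mm x -0.4 y -1.1 z 130.8
```

View pics/s10.png

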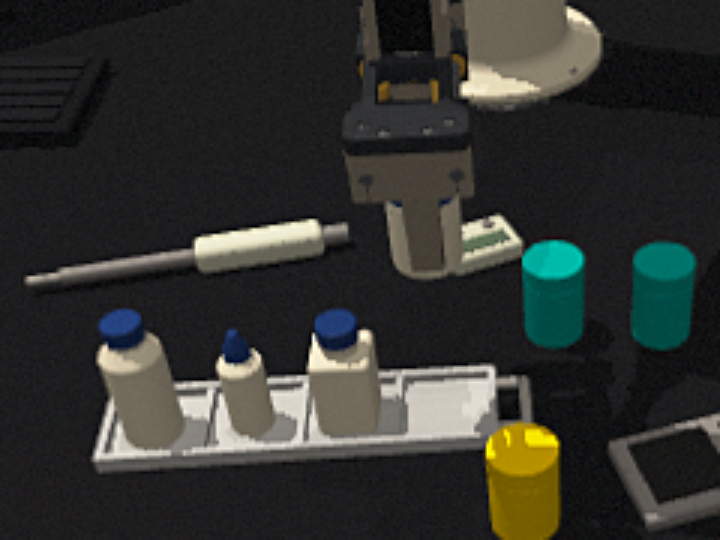

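```bash
python3 - <<'E'
from h import *
c=ctrl.read_camera("top")
print(onz(c,258.5,175,66), onz(c,238.5,264,66))
E
```

```text
[625.70982588 -26.33637299  66.        ] [441.1479922   11.84143979  66.        ]
```

The decoys are clear of the fingers: the finger backs reach x≈587 and the nearest yellow edge is at x≈603. Lower the jar.

Emit:
step_arm([
  [0,0,0.02,0,0,0,1],
  [0,0,0.03,0,0,0,1],
  [0,0,0.03,0,0,0,1],
  [0,0,0.03,0,0,0,1],
  [0,0,0.015,0,0,0,1],
  [0,0,0.005,0,0,0,1],
  [0,0,0,0,0,0,1],
  [0,0,0,0,0,0,1],
])

```text
clock: 31.32
ee_pos: [524.2, -71.7, 209.9]
eef_rot: [1.0, -0.015, 0.001, 0.0]
contact_force: [0.4, -0.6, -0.2]
width: 0.486
```

Emit:
step_arm([
  [0,0,0.001,0,0,0,1],
  [0,0,0,0,0,0,1],
  [0,0,0,0,0,0,1],
])

```text
clock: 31.7
ee_pos: [523.8, -71.6, 208.2]
eef_rot: [1.0, -0.015, 0.0, 0.0]
contact_force: [0.3, -0.2, 1.1]
width: 0.483
```

Emit:
step_arm([
  [0,0,0.0006,0,0,0,1],
  [0,0,0,0,0,0,1],
  [0,0,0,0,0,0,1],
])

```text
clock: 32.08
ee_pos: [523.9, -71.6, 208.1]
eef_rot: [1.0, -0.015, 0.0, 0.0]
contact_force: [-2.6, 0.9, 6.7]
width: 0.484
```

Emit:
step_arm([
  [0,0,0,0,0,0,0],
  [0,0,0,0,0,0,-0.5],
  [0,0,0,0,0,0,-1],
  [0,0,0,0,0,0,-1],
  [0,0,0,0,0,0,-1],
  [0,0,-0.02,0,0,0,-1],
  [0,0,-0.04,0,0,0,-1],
  [0,0,-0.05,0,0,0,-1],
  [0,0,-0.04,0,0,0,-1],
  [0,0,-0.02,0,0,0,-1],
  [0,0,0,0,0,0,-1],
])

```text
clock: 33.45
ee_pos: [524.0, -71.7, 379.0]
eef_rot: [1.0, -0.015, 0.002, 0.001]
contact_force: [0.0, 0.3, -0.7]
width: 1.005
```

Emit:
step_arm([
  [-0.03,-0.02,0,0,0,0,-1],
  [-0.04,-0.04,0,0,0,0,-1],
  [-0.04,-0.05,0,0,0,0,-1],
  [-0.04,-0.05,0,0,0,0,-1],
  [-0.02,-0.05,0,0,0,0,-1],
  [0,-0.03,0,0,0,0,-1],
  [0,0,0,0,0,0,-1],
])

```text
clock: 34.33
ee_pos: [361.7, 172.1, 375.8]
eef_rot: [1.0, -0.013, -0.001, 0.0]
contact_force: [0.1, 0.2, -0.8]
width: 0.998
```

```bash
python3 - <<'E'
from h import *
o=ctrl.get_obs(); print(o["clock"],o["ee_pos"],o["contact_force"])
s=ctrl.read_camera("scene"); cv2.imwrite("pics/s11.png",cv2.resize(s["img"][120:240,60:300],None,fx=3.3,fy=3.3)[:,:,::-1])
c=ctrl.read_camera("top"); cv2.imwrite("pics/t11.png",cv2.resize(c["img"][180:270,230:400],None,fx=4.5,fy=4.5)[:,:,::-1])
hsv=cv2.cvtColor(c["img"],cv2.COLOR_RGB2HSV); m=cv2.inRange(hsv,(105,90,40),(130,255,255)); m[:190]=0;m[260:]=0;m[:,:240]=0
tc=np.array([519.6,-168.7]);ty=np.array([.0331,.9995]);tx=np.array([.9995,-.0331])
for k in cv2.findContours(m,cv2.RETR_EXTERNAL,cv2.CHAIN_APPROX_NONE)[0]:
    if cv2.contourArea(k)>8:
        (u,v),r=cv2.minEnclosingCircle(k)
        print(round(u),round(v),round(r,1),[(z,((p:=onz(c,u,v,z)[:2]-tc)@tx).round(1),(p@ty).round(1)) for z in(71,85,89,101)])
E
```

```text
34.325 [361.70471045 172.08248982 375.77588677] [ 0.05318458  0.17452228 -0.77882537]
343 227 2.2 [(71, np.float64(1.7), np.float64(-33.5)), (85, np.float64(1.4), np.float64(-30.2)), (89, np.float64(1.3), np.float64(-29.3)), (101, np.float64(1.0), np.float64(-26.5))]
379 228 6.6 [(71, np.float64(4.0), np.float64(-108.5)), (85, np.float64(3.6), np.float64(-104.0)), (89, np.float64(3.5), np.float64(-102.7)), (101, np.float64(3.2), np.float64(-98.9))]
312 226 5.7 [(71, np.float64(1.3), np.float64(30.4)), (85, np.float64(1.0), np.float64(32.6)), (89, np.float64(1.0), np.float64(33.2)), (101, np.float64(0.7), np.float64(35.1))]
280 224 10.1 [(71, np.float64(1.0), np.float64(97.0)), (85, np.float64(0.7), np.float64(98.1)), (89, np.float64(0.6), np.float64(98.4)), (101, np.float64(0.4), np.float64(99.3))]
```

View pics/s11.png

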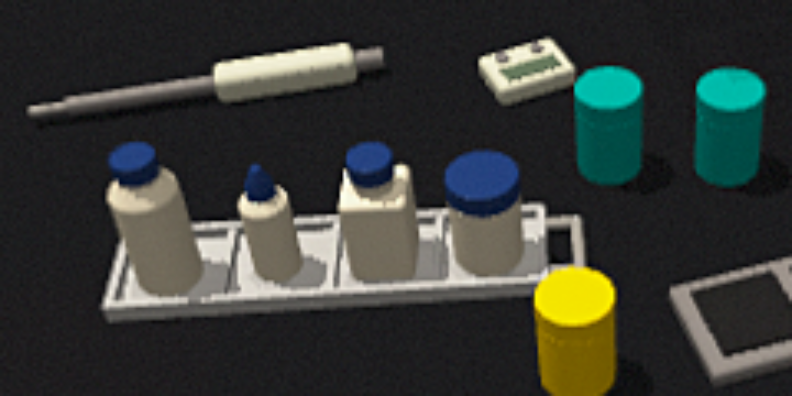

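View pics/t11.png

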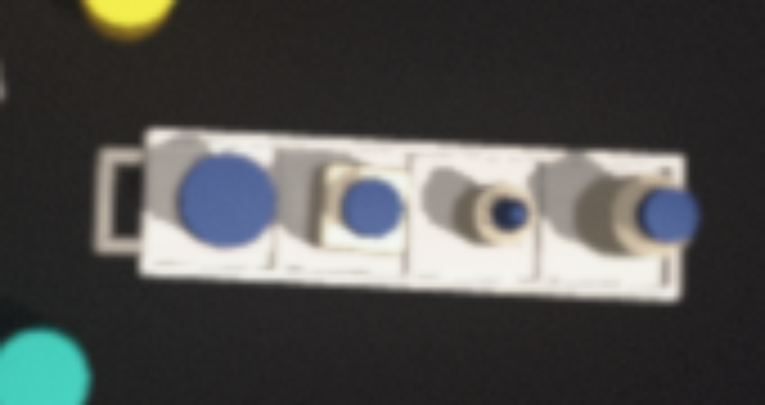

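All four bottles stand upright, with cap positions within about 4 mm of the pocket centres, and the arm is clear. Handing in.

```bash
python3 -c "
from plant import ctrl
print(ctrl.hand_in())"
```

```text
the job is handed in; nothing more can be done
None
```

I moved all four white bottles into the tray in reverse order and handed the job in at about 34 s of the 114 s allowed. The hand-in gave no verdict.

| Bottle (from the rack handle) | Tray pocket, y in tray frame | Final offset from pocket centre (x, y) |
|---|---|---|
| Tall (nearest) | -97.5 mm (far end) | about 3 mm, 1 mm |
| Dropper | -32.5 mm | about 1 mm, 2 mm |
| Square | +32.5 mm | about 1 mm, 1 mm |
| Jar (farthest) | +97.5 mm (by the handle) | about 1 mm, under 1 mm |

- **Position:** the offsets come from the top camera, using my own measured tray position, against the 19 mm limit.
- **Upright and released:** the final pictures from two cameras show every bottle upright on its pocket floor. I felt floor contact of about 3 to 7 N before each release. The arm ended well clear, touching nothing.
- **Disagreements:** camera estimates of the bottles and rack differed by up to about 3 mm, which fits the stated calibration. The dropper's tip differed by up to about 10 mm before I looked again from directly above. No check failed.

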